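Make up the drying carrier, then crack open the desiccator and hold it ajar

TASK

Get the small drying carrier ready before the desiccator is opened: lower the spacer collar over its upright rod onto the base tray, then lower the upper tray over the rod onto the collar, both fully home and let go, without dropping them. Then take the desiccator's lid by its knob, pull it straight up until the sticky O-ring seal lets go, without flinging the lid up, and finish while still holding the lid level over the jar and about 15 mm above its rim, so that room air can bleed in. Leave the other things on the bench where they are.

Things in the scene. Friction and masses are not known exactly. Their poses are not given: they have to be found in the camera images.
- carrier: The drying carrier, loose, 0.55 kg: a round steel base tray, 90 mm across and 8 mm thick (thin lip at the edge 2 mm higher), with one upright steel rod in its middle, 12 mm thick, round-ended, its tip 70 mm above the bench. Origin: centre of the underside; z up along the rod. It stands on the left or on the right, the jar on the other side.
- rod_tip (a point): The tip of the carrier's rod, 70 mm above the carrier's origin; the base tray's upper face, on which the collar comes to rest, lies 62 mm below this point.
- collar_mid (a point): The spacer collar: a plain black plastic tube standing on its end on the bench, 32 mm outside, 16 mm bore, 30 mm tall, about 45 g; loose. This point is its centre, 15 mm above its underside; z along the bore.
- tray_mid (a point): The upper tray, loose, 90 g, hub up on the bench: a perforated aluminium disc, 84 mm across, 5 mm thick, with a tubular hub on its middle (32 mm outside); 16 mm bore through both; 30 mm tall in all. Lift it by the hub. This point: on the bore's axis, 15 mm above the underside (10 mm above the disc's upper face); z along the bore. Home, its underside lies on the collar's top.
- collar: The spacer collar as a body; origin: centre of its underside.
- tray: The upper tray as a body; origin: centre of its underside.
- jar: The desiccator jar, a fixed clear glass jar, 132 mm across with a 148 mm flange at its mouth; its rim, on which the closed lid lies, is 92 mm above its origin. Origin: centre of the underside; z up. A black O-ring in the mouth grips a bead under the lid.
- lid: The loose lid, stuck on the jar: clear flange 148 mm across, 8 mm thick, clear dome, black knob; 0.35 kg. Origin: centre of the flange's underside (its height over the rim is the opening); z up. A plug reaches 9 mm below it. Pulled up it sticks: 10 to 20 N, weight included, over the first 1 to 3 mm; then the pull drops at once to about the lid's weight; clear of the seal from 8 mm up.
- lid_knob (a point): The lid's knob: an upright cylinder, 30 mm across, from 24 mm to 67 mm above the lid's origin. This point is on its axis, 48 mm above the lid's origin, a good height to grip.
There are look-alikes about, which are no part of the job. Leave any green or orange look-alike of the tray alone.

How it is judged:
On the way, in this order (a step that is already met when the one before it is completed fails the run):
1. the spacer collar is threaded on the rod, fully home on the base tray, and let go (z of collar_mid in the frame of carrier between 0.02 and 0.026 m and horizontal distance between collar_mid and carrier below 0.004 m and angle between collar_mid's own z axis and vertical below 0.08 rad and contact force between the fingers and collar below 0.1 N), for 0.2 s.
2. the upper tray is threaded on the rod, fully home on the collar, and let go (all of step 1 and z of tray_mid in the frame of carrier between 0.05 and 0.056 m and horizontal distance between tray_mid and carrier below 0.004 m and angle between tray_mid's own z axis and vertical below 0.08 rad and contact force between the fingers and tray below 0.1 N), for 0.2 s.
3. the lid is broken free of its seal by the gripper (z of lid in the frame of jar above 0.097 m and contact force between the fingers and lid above 0.5 N), for 0.1 s.
At the end, for the whole second after the job is handed in: Collar flat on the base tray, upper tray flat on the collar, both round the rod (4 mm of its axis, 3 mm of their seats), let go, carrier upright. The gripper holds the lid still, 8 to 28 mm above the rim, within 15 mm of the jar's axis and 7 degrees of level, clear of the jar (all of step 2 and angle between carrier's own z axis and vertical below 0.05 rad and z of lid in the frame of jar between 0.1 and 0.12 m and horizontal distance between lid and jar below 0.015 m and angle between lid's own z axis and vertical below 0.12 rad and contact force between the fingers and lid above 0.5 N and contact force between lid and jar below 0.2 N and linear speed of lid below 0.03 m/s); the arm keeps its last pose, push and grip.
It fails at once if the lid is flung or lifted more than 50 mm above the rim (z of lid in the frame of jar above 0.142 m).
It fails at once if the spacer collar is dropped (falls free faster than 0.6 m/s) (linear speed of collar above 0.6 m/s and contact force between the fingers and collar below 0.05 N).
It fails at once if the upper tray is dropped (falls free faster than 0.6 m/s) (linear speed of tray above 0.6 m/s and contact force between the fingers and tray below 0.05 N).
It fails at once if one of the other things on the bench is moved by more than 30 mm (distance of any of dropper, timer, forceps, dishes, tape, slidebox, beaker from where it was at the start of the episode above 0.03 m).
It also fails if it takes over 67 s, if anything falls off the work surface, if the arm or the gripper's body presses on something with over 40 N, if the wrist force passes 120 N, or if a joint passes its speed limit or range.

ROBOT

A 7-joint arm with a two-finger parallel gripper is mounted at the origin on the work surface. World frame = base frame: x ahead of the robot, y to its left, z up, the work surface at z = 0. Lengths are in m, angles in rad, forces in N, time in s.
With the tool pointing down it reaches from about 0.425 to 0.875 m from the base axis. Payload 4.7 kg.
Tool frame: the origin (TCP) lies midway between the tips of the shut fingers; the grasp point (between the pads) lies 19 mm behind it; z points along the fingers, y is the direction in which the jaws open and shut (so a half turn about z gives the same grasp; the last joint's range is limited). The gripper opens to 87 mm and grips with 3 to 60 N. Pads are 19 mm wide; open, the fingers measure 117 mm over their backs; the gripper's body (75 mm by 190 mm) begins 51 mm behind the grasp point.
Start: joints at [-1.235, 0.321, -0.07, 1.45, 0.023, 1.371, -0.057], TCP at [0.206, 0.617, 0.223] pointing down, gripper open.
Joint ranges: [-2.86, 2.86], [-0.3, 2.09], [-1.38, 1.24], [0.06, 2.45], [-1.56, 4.7], [0.09, 2.05], [-2.69, 2.69]. Speed limits (rad/s): [2.57, 2.57, 3.14, 3.14, 3.14, 3.14, 3.14].

INTERFACE

Orientations are given as a unit quaternion [w, x, y, z].
In Python, from station import manip, eoat, kin, vision, order gives the robot as it stands. Calls block until the motion is done:
- manip.reach(position, orientation): joint-space move of the TCP to a pose.
- manip.move_straight(position, orientation=None, rate=0.15): straight line of the TCP; orientation=None keeps the orientation; rate is the mean speed in m/s.
- manip.move_joints(angles): joint-space move.
- eoat.gripper_open() and eoat.gripper_close(): open the fingers fully, or close them until they stop; the grip force is fixed at half the most.
- manip.pause(seconds).
- kin.ik(position, orientation): joint angles nearest the present ones, or None.
- vision.get_image(name): name is "side" or "top"; returns a dict with "frame" (384x512x3 uint8, red, green, blue), "fx", "fy", "cx", "cy" (pixels), "R" (3x3) and "t" (3): a world point X has camera coordinates R X + t. Camera axes: x right, y down, z forward; pixel columns grow to the right and rows downward; lengths in m; the calibration is good to about 2 mm. A picture is of the moment at which its call begins. There is no depth.
A pose or a line that the arm cannot do raises manip.Unreachable and nothing moves.
- order.hand_in(): hands the job in, once; it reports no verdict.
Readings, each from a call of its own:
- manip.get_t(): time.
- manip.get_q(): joint angles.
- manip.get_joint_vel(): joint speeds.
- manip.get_joint_torque(): joint torques, N m.
- manip.get_tcp_pos(): TCP position.
- manip.get_tool_rot(): TCP orientation.
- manip.get_force(): force on the tool from outside, world axes, zero at the start.
- manip.get_torque(): the same for the moment, N m.
- manip.get_gripper_width(): finger opening in m.
Only numpy, scipy, OpenCV 4.12 (cv2) and the standard library are available. Lean on these libraries where they do the work, as an engineer would, in place of code of your own. Each camera call takes 0.05 s, during which the arm holds its last target.

## Working session

There is one attempt and no reset: what is moved stays moved. The work goes in short steps, each a Python script; the robot and the scene stay as the last script left them, time stands still between calls to the robot, and variables do not carry over. Pictures are saved under pics/ and viewed, and the job is handed in when it is done.

```bash
ls; mkdir -p pics
python3 - <<'E'
from station import manip,vision
import cv2,numpy as np
for n in("top","side"):
    d=vision.get_image(n);cv2.imwrite(f"pics/{n}0.png",d["frame"][:,:,::-1])
    print(n,d["fx"],d["fy"],d["cx"],d["cy"],np.round(d["R"],4).tolist(),np.round(d["t"],4).tolist(), (-np.array(d["R"]).T@d["t"]).round(3))
print(manip.get_t(),manip.get_tcp_pos(),manip.get_tool_rot(),manip.get_force(),manip.get_gripper_width())
E
```

```text
pics
top 431.70204507452274 431.70204507452274 256.5178019155221 190.25405198057945 [[-0.0023, -0.9999, 0.0101], [-0.9967, 0.0015, -0.0811], [0.0811, -0.0102, -0.9967]] [-0.0007, 0.4736, 0.9683] [0.394 0.008 1.003]
side 470.8482552003633 470.8482552003633 251.55627454055994 193.57304647390006 [[0.9832, -0.1816, -0.02], [-0.115, -0.5301, -0.8401], [0.142, 0.8283, -0.542]] [-0.4645, 0.1529, 1.0944] [ 0.319 -0.91   0.712]
0.1 [0.20548131 0.61614346 0.22157169] [-9.18512458e-05  1.60207868e-01  9.87082925e-01 -8.54469638e-04] [ 0.24389389 -0.43346498 -0.08525583] 0.08730948736259966
```

View pics/top0.png

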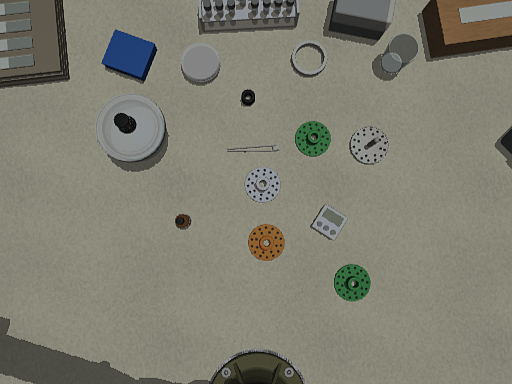

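View pics/side0.png

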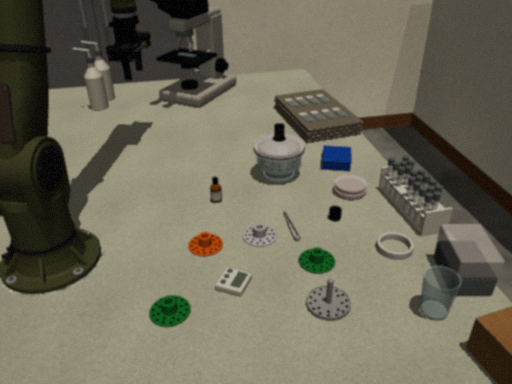

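Run:
```python
import cv2,numpy as np
t=cv2.imread("pics/top0.png");s=cv2.imread("pics/side0.png")
def c(i,x,y,w,h,k): return cv2.resize(i[y:y+h,x:x+w],None,fx=k,fy=k,interpolation=cv2.INTER_CUBIC)
cv2.imwrite("pics/c1.png",c(t,225,75,180,140,4.4))
cv2.imwrite("pics/c2.png",c(s,230,110,180,130,4.4))
cv2.imwrite("pics/c3.png",c(s,230,220,180,110,4.4))
```

```text
(no output)
```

View pics/c1.png

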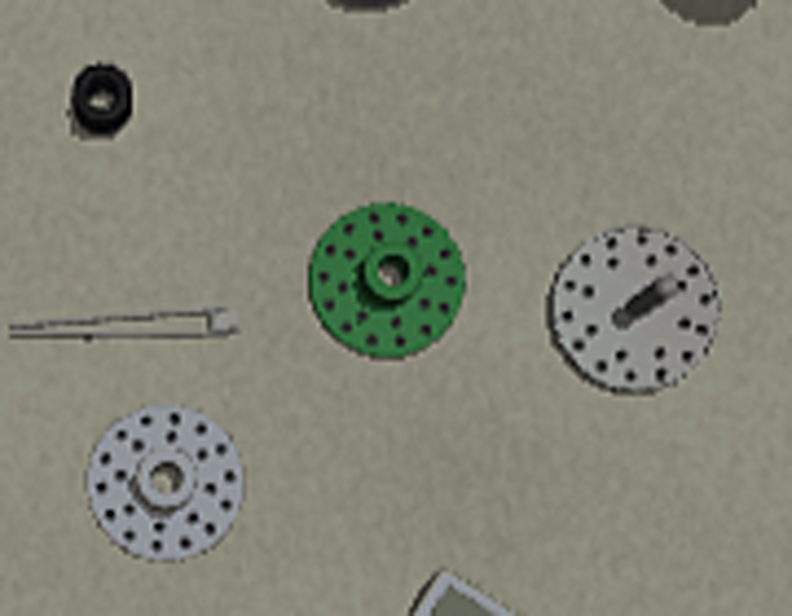

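View pics/c2.png

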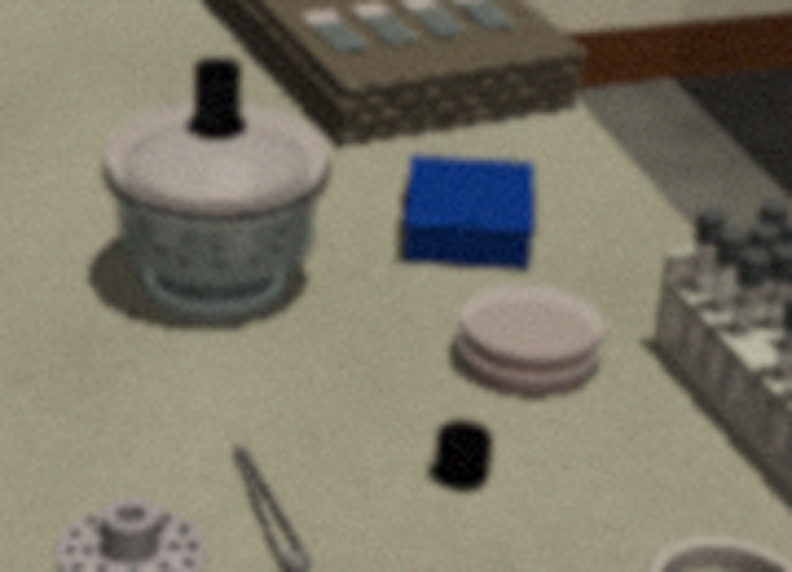

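View pics/c3.png

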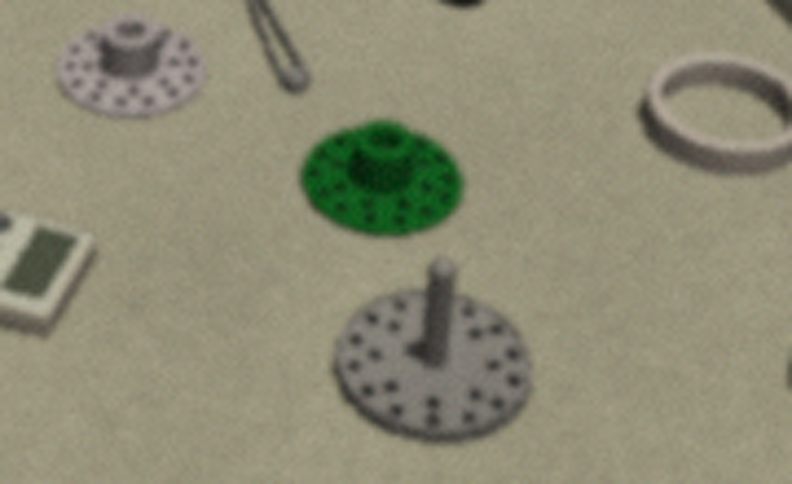

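Candidates for the tray: silver disc with hub (262,184), green (313,138), green (352,283) and orange (266,242). The silver one is the tray, since the crop shows aluminium, a hub and a bore. The carrier is the disc with the rod (369,145), with its tip near (377,140). The collar is the black tube (248,97), whose bore shows in the crop. The lid knob is black at (125,123). The white tape ring (309,58) and the dropper (183,221) are neither.

```bash
cat > h.py <<'E'
from station import manip,eoat,kin,vision,order
import cv2,numpy as np
def ray(d,uv):
    R=np.array(d["R"]);c=-R.T@np.array(d["t"])
    v=R.T@np.array([(uv[0]-d["cx"])/d["fx"],(uv[1]-d["cy"])/d["fy"],1]);return c,v
def plane(d,uv,z):
    c,v=ray(d,uv);return c+v*(z-c[2])/v[2]
def tri(*p):
    A=np.zeros((3,3));b=np.zeros(3)
    for d,uv in p:
        c,v=ray(d,uv);v=v/np.linalg.norm(v);P=np.eye(3)-np.outer(v,v);A+=P;b+=P@c
    return np.linalg.solve(A,b)
def proj(d,X):
    x=np.array(d["R"])@X+np.array(d["t"]);return np.array([d["fx"]*x[0]/x[2]+d["cx"],d["fy"]*x[1]/x[2]+d["cy"]])
def blob(mask,x,y,w,h):
    m=np.zeros_like(mask);m[y:y+h,x:x+w]=mask[y:y+h,x:x+w]
    cs,_=cv2.findContours(m,cv2.RETR_EXTERNAL,cv2.CHAIN_APPROX_NONE)
    return max(cs,key=cv2.contourArea)
def quat(yaw): # tool down, tool y axis at angle yaw from world... 
    # R: z=-Z ; y=(cos,sin,0); x = y x z
    from scipy.spatial.transform import Rotation as Ro
    y=np.array([np.cos(yaw),np.sin(yaw),0]);z=np.array([0,0,-1.]);x=np.cross(y,z)
    q=Ro.from_matrix(np.stack([x,y,z],1)).as_quat();return [q[3],q[0],q[1],q[2]]
E
python3 - <<'E'
from h import *
d=vision.get_image("top");s=vision.get_image("side")
f=d["frame"].astype(int);hs=cv2.cvtColor(d["frame"],cv2.COLOR_RGB2HSV);g=f.sum(2)
gs=s["frame"].astype(int)
print("bg",f[170,200],"tray",f[178,250],"car",f[150,358],"side collar",gs[213,335],"bg",gs[213,310],"tray",gs[240,250], 'car',gs[312,340])
# tray / carrier: bluish less saturated
m=(((f[:,:,2]-f[:,:,0])>-8)*255).astype(np.uint8)
for nm,b,z in(("tray",(240,160,45,45),.005),("carrier",(345,120,50,48),.009)):
    c=blob(m,*b);e=cv2.fitEllipse(cv2.convexHull(c));print(nm,e,plane(d,e[0],z).round(4),cv2.boundingRect(c))
k=((g<130)*255).astype(np.uint8)
for nm,b in(("collar",(235,82,28,30)),("knob",(105,100,40,40))):
    c=blob(k,*b);print(nm,cv2.fitEllipse(c),cv2.boundingRect(c))
k=((gs.sum(2)<120)*255).astype(np.uint8)
for nm,b in(("collar",(322,198,30,30)),("knob",(268,120,25,25))):
    c=blob(k,*b);print('side',nm,cv2.minAreaRect(c),cv2.boundingRect(c))
# lid outline in top
m=((hs[:,:,1]<25)&(g>480))*255
c=blob(m.astype(np.uint8),90,88,85,82);e=cv2.fitEllipse(cv2.convexHull(c));print("lid",e,plane(d,e[0],.1))
cv2.imwrite("pics/c4.png",np.vstack([cv2.resize(d["frame"][125:165,345:395,::-1],None,fx=8,fy=8),cv2.resize(s["frame"][270:300,310:360,::-1],None,fx=8,fy=8)][:2])[:600])
E
```

```text
bg [141 139 125] tray [145 149 156] car [72 72 71] side collar [ 8  9 10] bg [153 148 127] tray [152 143 140] car [117 115 109]
tray ((262.22308349609375, 184.02772521972656), (35.30873489379883, 35.528404235839844), 177.0223388671875) [ 0.4893 -0.0151  0.005 ] (245, 167, 35, 35)
carrier ((368.6288757324219, 144.83120727539062), (37.628326416015625, 38.82246780395508), 91.11249542236328) [ 0.5806 -0.2641  0.009 ] (350, 126, 39, 38)
collar ((247.7887725830078, 97.26956176757812), (12.889809608459473, 15.344120025634766), 1.3100954294204712) (241, 90, 14, 16)
knob ((124.66313934326172, 122.68937683105469), (16.26386833190918, 23.093183517456055), 125.13579559326172) (114, 113, 22, 20)
side collar ((334.5999755859375, 213.29998779296875), (10.60660171508789, 13.435029029846191), 8.13010311126709) (329, 207, 12, 14)
side knob ((279.0, 132.0), (16.0, 10.0), 90.0) (274, 124, 11, 17)Traceback (most recent call last):
  File "<stdin>", line 18, in <module>
cv2.error: OpenCV(4.12.0) /io/opencv/modules/imgproc/src/shapedescr.cpp:361: error: (-201:Incorrect size of input array) There should be at least 5 points to fit the ellipse in function 'fitEllipseNoDirect'
```

Run:
```python
from h import *
d=vision.get_image("top");s=vision.get_image("side")
a=cv2.resize(d["frame"][130:160,350:395,::-1],None,fx=9,fy=9,interpolation=0);b=cv2.resize(s["frame"][272:312,310:355,::-1],None,fx=9,fy=9,interpolation=0)
cv2.imwrite("pics/c4.png",np.vstack([a,b])[:600])
a=cv2.resize(d["frame"][90:165,90:175,::-1],None,fx=7,fy=7,interpolation=0);cv2.imwrite("pics/c5.png",a)
C=tri((d,(247.8,97.4)),(s,(334.8,213.5)));print("collar",C,plane(d,(247.8,97.4),.015),plane(s,(334.8,213.5),.015))
K=tri((d,(124.7,122.7)),(s,(279,132)));print("knob",K)
```

```text
collar [0.69172844 0.01820734 0.01545159] [0.69181297 0.01822002 0.015     ] [0.69202511 0.0188192  0.015     ]
knob [0.60271202 0.26718404 0.13737935]
```

View pics/c4.png

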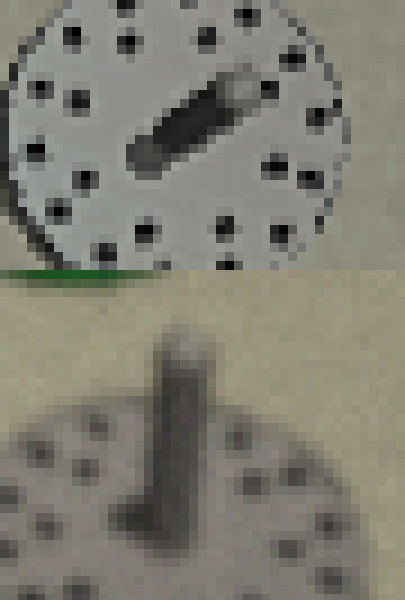

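View pics/c5.png

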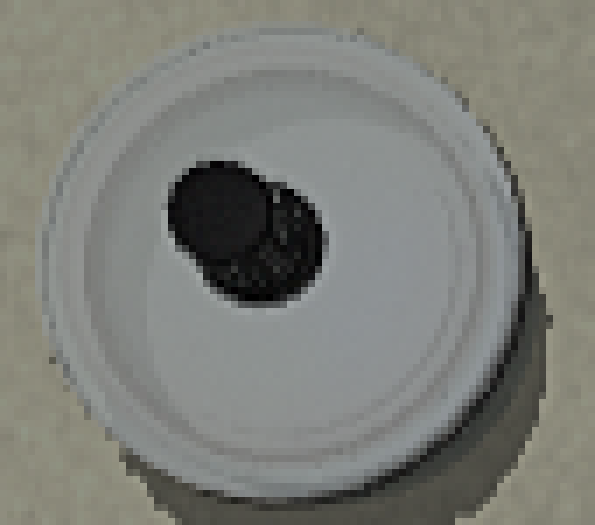

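Run:
```python
from h import *
d=vision.get_image("top");s=vision.get_image("side")
print("tip",tri((d,(376.4,139.3)),(s,(329.9,279.8))), plane(d,(376.4,139.3),.069),plane(s,(329.9,279.8),.069))
print("trayhub",plane(d,(262.1,183.7),.03),"base",plane(s,(328.9,302.2),.008))
kt=plane(d,(120.9,119.5),.159);print("knobtop",kt, "side knob",plane(s,(279.2,132.2),.1375))
for nm,p in(("collar",(.692,.0185,.2)),("rod",(.58,-.264,.2)),("tray",(.489,-.015,.2)),("knob",(.603,.267,.25))):
  for yd in(0,45,90,135,180,-45):
    q=kin.ik(p,quat(np.radians(yd)));print(nm,yd,None if q is None else np.round(q,2))
```

```text
tip [ 0.58110864 -0.26486909  0.06919441] [ 0.58163433 -0.26503316  0.069     ] [ 0.58067758 -0.26471573  0.069     ]
trayhub [ 0.48764074 -0.01419417  0.03      ] base [ 0.58281211 -0.26537245  0.008     ]
knobtop [0.60341775 0.26842566 0.159     ] side knob [0.60346049 0.26567695 0.1375    ]
collar 0 [-0.5   0.47  0.61  1.38 -0.27  1.37  0.12]
collar 45 [-0.47  0.46  0.57  1.38 -0.25  1.37  0.89]
collar 90 [-0.44  0.45  0.53  1.38 -0.23  1.37  1.66]
collar 135 [-0.39  0.44  0.45  1.38 -0.19  1.36  2.42]
collar 180 [ 0.67  0.71 -1.18  1.33  0.64  1.51  2.68]
collar -45 [-0.52  0.48  0.65  1.38 -0.28  1.38 -0.66]
rod 0 [ 0.05  0.32  0.42  1.53 -0.13  1.32  0.48]
rod 45 [ 0.    0.32  0.48  1.53 -0.15  1.32  1.29]
rod 90 [-0.14  0.35  0.67  1.54 -0.22  1.33  2.12]
rod 135 [ 1.22  0.57 -1.18  1.49  0.53  1.44  2.38]
rod 180 [-0.4   0.47  1.07  1.55 -0.42  1.37 -2.44]
rod -45 [ 0.1   0.31  0.36  1.53 -0.11  1.32 -0.32]
tray 0 [-0.39 -0.02  0.36  1.88  0.01  1.28 -0.03]
tray 45 [-0.47 -0.02  0.44  1.88  0.01  1.28  0.76]
tray 90 [-0.56 -0.03  0.53  1.89  0.01  1.28  1.54]
tray 135 [-0.68 -0.03  0.65  1.89  0.02  1.28  2.32]
tray 180 None
tray -45 [-0.29 -0.02  0.27  1.88  0.    1.28 -0.81]
knob 0 [-0.75  0.34  0.38  1.4  -0.13  1.43 -0.37]
knob 45 [-0.67  0.33  0.28  1.39 -0.09  1.43  0.39]
knob 90 [-0.63  0.33  0.23  1.39 -0.07  1.43  1.17]
knob 135 [-0.58  0.33  0.16  1.39 -0.05  1.43  1.93]
knob 180 [ 0.32  0.59 -1.18  1.35  0.54  1.54  2.33]
knob -45 [-0.79  0.34  0.44  1.4  -0.15  1.43 -1.14]
```

Run:
```python
from h import *
R=np.radians
x,y=.581,-.2648
print(manip.get_t())
manip.reach([x,y,.25],quat(R(-45)));print(manip.get_t(),manip.get_tcp_pos())
manip.move_straight([x,y,.1],rate=.2)
manip.move_straight([x,y,.035],rate=.1);print(manip.get_t(),manip.get_tcp_pos(),manip.get_force())
eoat.gripper_close();print(manip.get_t(),manip.get_gripper_width(),manip.get_tcp_pos(),manip.get_force())
d=vision.get_image("top");s=vision.get_image("side")
cv2.imwrite("pics/p1.png",np.hstack([d["frame"],s["frame"]])[:,:,::-1][60:,250:1024][:,:790])
```

```text
0.4
3.7417 [ 0.58152141 -0.26365855  0.24994658]
5.4417 [ 0.58148982 -0.26506938  0.03554657] [-0.39035795  0.41571845  0.66289449]
6.65 0.011260763729323693 [ 0.58085035 -0.26468176  0.03498017] [-0.10189597  1.14279545  0.34472714]
```

View pics/p1.png

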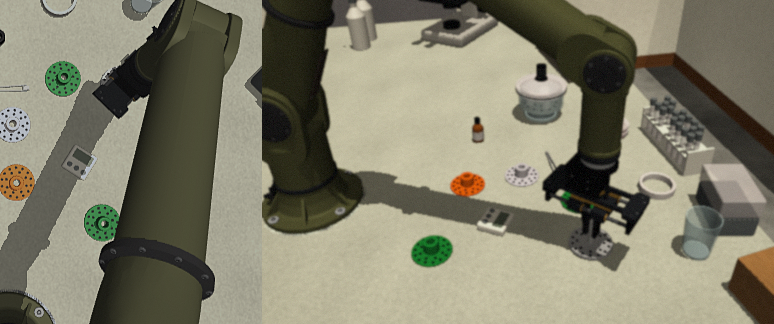

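The picture shows the fingers closed on the carrier's rod, around pixel (590,235), with the carrier upright and nothing else touched. Next is the second pinch at 90°.

Run:
```python
from h import *
R=np.radians
x,y=.581,-.2648
t=manip.get_t
eoat.gripper_open();print(t(),manip.get_gripper_width())
manip.reach([x,y,.037],quat(R(45)));print(t(),manip.get_tcp_pos())
eoat.gripper_close();print(t(),manip.get_gripper_width(),manip.get_tcp_pos(),manip.get_force())
eoat.gripper_open()
manip.move_straight([x,y,.15],rate=.3);print(t())
x,y=.692,.0185
manip.reach([x,y,.10],quat(R(90)));print(t())
manip.move_straight([x,y,.008],rate=.12);print(t(),manip.get_tcp_pos(),manip.get_force())
eoat.gripper_close();print(t(),manip.get_gripper_width(),manip.get_tcp_pos())
eoat.gripper_open()
manip.reach([x,y,.008],quat(R(0)));print(t(),manip.get_tcp_pos())
eoat.gripper_close();print(t(),manip.get_gripper_width(),manip.get_tcp_pos(),manip.get_force())
d=vision.get_image("top");s=vision.get_image("side")
cv2.imwrite("pics/p2.png",np.hstack([d["frame"][:,220:],s["frame"][:,150:]])[:,:,::-1][:,:790])
```

```text
8.1333 0.08657500276803992
9.45 [ 0.5809453  -0.2648314   0.03695031]
10.6583 0.011038996157394232 [ 0.58169984 -0.26405248  0.03707081] [ 2.84771319  1.17300216 -0.3827127 ]
12.5667
13.7417
14.6583 [0.69280759 0.01857205 0.00896319] [-0.3861337   1.18773155  0.79835811]
15.6167 0.030791224307284457 [0.69199683 0.0186191  0.00797785]
18.05 [0.69194113 0.01859291 0.00792854]
19.0083 0.030524692897492486 [0.69201014 0.01850757 0.00800314] [ 0.01810759 -0.25059215  0.0670214 ]
```

View pics/p2.png

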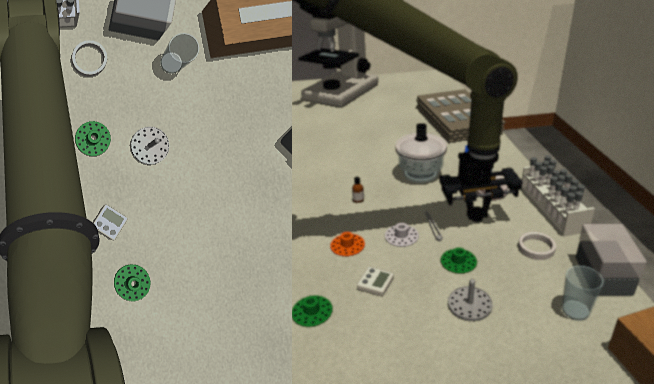

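The picture shows the collar held between the fingers, at right half (478,208). The carrier is still upright at left half (150,146). Next I carry the collar to the rod.

Run:
```python
from h import *
R=np.radians;t=manip.get_t;P=manip.get_tcp_pos;F=lambda:np.round(manip.get_force(),2)
manip.move_straight([.692,.0185,.14],rate=.2);print(t(),P(),manip.get_gripper_width(),F())
x,y=.5815,-.2643
manip.reach([x,y,.14],quat(0.));print(t(),P())
manip.pause(.2);print(P(),F())
manip.move_straight([x,y,.083],rate=.12);print(t(),P(),F())
for z in(.074,.066,.055):
    manip.move_straight([x,y,z],rate=.06);print(t(),z,P(),F())
    if F()[2]>8: break
d=vision.get_image("top");s=vision.get_image("side")
cv2.imwrite("pics/p3.png",np.hstack([cv2.resize(d["frame"][100:190,310:420],None,fx=3.5,fy=4),cv2.resize(s["frame"][200:320,280:380],None,fx=4,fy=3)])[:,:,::-1][:,:790])
```

```text
19.9167 [0.69104682 0.01844708 0.13853034] 0.030480233464157198 [-0.49  0.39 -1.07]
21.075 [ 0.58264791 -0.26183697  0.13962279]
[ 0.58254126 -0.26228759  0.13985236] [-0.08  0.01  0.31]
21.9 [ 0.58184908 -0.26438987  0.08331535] [-0.02 -0.54  0.03]
22.2 0.074 [ 0.58134899 -0.26423881  0.07386999] [ 0.21 -0.06 -0.37]
22.4833 0.066 [ 0.58103841 -0.26413823  0.06535432] [-0.14 -0.03 -0.4 ]
22.8167 0.055 [ 0.58096001 -0.26406122  0.05418869] [ 0.15 -0.38 -0.05]
```

View pics/p3.png

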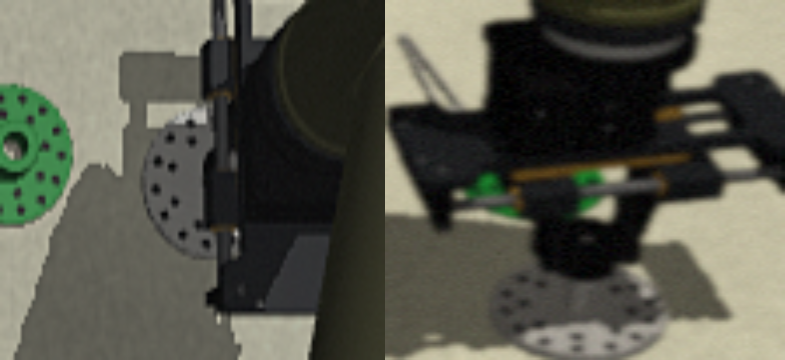

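The collar is round the rod: its underside is about 23 mm below the tip, there is no contact force, and the carrier is level in the side view. I'll lower it home.

Run:
```python
from h import *
t=manip.get_t;P=manip.get_tcp_pos;F=lambda:np.round(manip.get_force(),2)
x,y=.5813,-.2642
for z in(.025,.0185,.0165,.0155):
    manip.move_straight([x,y,z],rate=.06 if z<.02 else .1);f=F();print(t(),z,P(),f)
    if f[2]>4 : break
manip.pause(.1);print(F())
eoat.gripper_open();print(t(),F())
manip.move_straight([x,y,.11],rate=.25)
x,y=.4885,-.0148
manip.reach([x,y,.12],quat(np.radians(45)));print(t(),P())
d=vision.get_image("top");s=vision.get_image("side")
cv2.imwrite("pics/p4.png",np.hstack([cv2.resize(d["frame"][100:190,310:420],None,fx=3.5,fy=4),cv2.resize(s["frame"][200:320,280:380],None,fx=4,fy=3)])[:,:,::-1][:,:790])
cv2.imwrite("pics/p4b.png",s["frame"][:,:,::-1])
```

```text
23.3667 0.025 [ 0.58093776 -0.26408055  0.02442848] [-0.07  0.6   0.1 ]
23.625 0.0185 [ 0.58115082 -0.26418931  0.01837252] [ 0.13 -0.24 -0.37]
23.875 0.0165 [ 0.58130138 -0.26418001  0.01654914] [ 0.67 -0.66 -0.56]
24.125 0.0155 [ 0.58160195 -0.26431905  0.01596013] [-1.1   0.39  2.75]
[ 0.34 -0.5   3.13]
25.3667 [-0.35 -0.23  0.61]
26.9333 [ 0.48907125 -0.01647616  0.1198705 ]
```

View pics/p4.png

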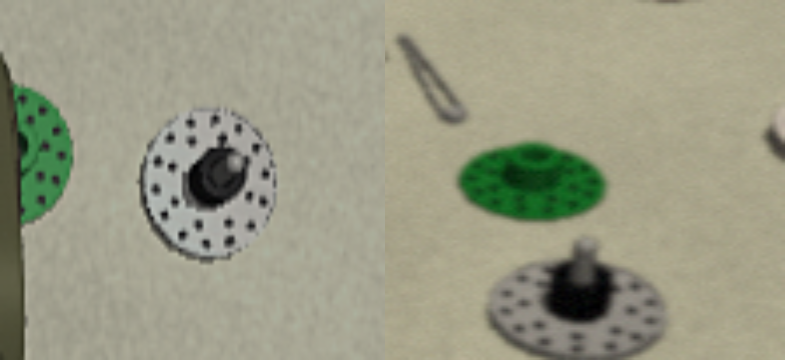

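View pics/p4b.png

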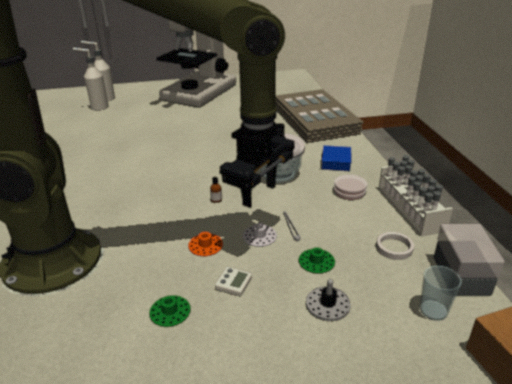

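The collar sits flat on the base tray round the rod, at right half (580,290). Next I pinch the tray by its hub.

Run:
```python
from h import *
t=manip.get_t;P=manip.get_tcp_pos;F=lambda:np.round(manip.get_force(),2);G=manip.get_gripper_width
x,y=.4885,-.0148
manip.move_straight([x,y,.0095],rate=.12);print(t(),P(),F())
eoat.gripper_close();print(t(),G(),P(),F())
eoat.gripper_open()
manip.reach([x,y,.0095],quat(np.radians(-45)));print(t(),P())
eoat.gripper_close();manip.pause(.05);print(t(),G(),P(),F())
manip.move_straight([x,y,.14],rate=.2);print(t(),G(),F())
x,y=.5813,-.2642
manip.reach([x,y,.14],quat(np.radians(-45)));manip.pause(.1);print(t(),P(),G())
d=vision.get_image("top");s=vision.get_image("side")
cv2.imwrite("pics/p5.png",np.hstack([cv2.resize(d["frame"][100:190,310:420],None,fx=3.5,fy=4),cv2.resize(s["frame"][200:320,280:380],None,fx=4,fy=3)])[:,:,::-1][:,:790])
```

```text
28.1 [ 0.48922729 -0.01482255  0.01016283] [ 0.05  0.08 -0.05]
29.0583 0.031085660809483363 [ 0.48856162 -0.01473517  0.00949017] [ 1.21  0.4  -0.71]
31.5583 [ 0.48850258 -0.01476164  0.00951035]
32.5667 0.030504773306556543 [ 0.48848822 -0.01479337  0.00951215] [-0.26  1.32  0.72]
33.3667 0.031047647389319297 [ 0.62 -0.52 -2.31]
34.5 [ 0.58178699 -0.26127466  0.13982714] 0.031201977190469677
```

View pics/p5.png

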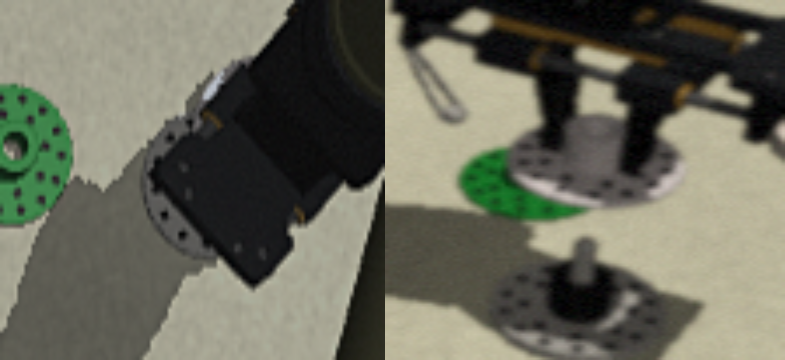

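The tray is held by its hub over the rod, level, at right half (597,160). I'll lower it in steps.

Run:
```python
from h import *
t=manip.get_t;P=manip.get_tcp_pos;F=lambda:np.round(manip.get_force(),2);G=manip.get_gripper_width
x,y=.5813,-.2642
for z in(.088,.076,.068,.055,.050,.048,.047):
    manip.move_straight([x,y,z],rate=.12 if z>.08 else .05);f=F();print(t(),z,P(),f)
    if f[2]>4 : break
manip.pause(.1);print(F())
d=vision.get_image("top");s=vision.get_image("side")
cv2.imwrite("pics/p6.png",np.hstack([cv2.resize(d["frame"][100:190,310:420],None,fx=3.5,fy=4),cv2.resize(s["frame"][200:320,280:380],None,fx=4,fy=3)])[:,:,::-1][:,:790])
```

```text
35.1833 0.088 [ 0.5815357  -0.26419455  0.08828175] [ 0.05  0.55 -0.41]
35.575 0.076 [ 0.5810919  -0.26406164  0.07571215] [-0.05  0.45 -1.16]
35.8833 0.068 [ 0.58091199 -0.26397546  0.06740518] [ 0.49 -0.6  -1.62]
36.2917 0.055 [ 0.5808907  -0.26402648  0.05436759] [ 0.76 -0.61 -1.32]
36.5417 0.05 [ 0.58104387 -0.26409922  0.0496256 ] [ 0.45 -0.02 -1.63]
36.7917 0.048 [ 0.58122604 -0.26418443  0.04791126] [-0.85 -0.15 -1.47]
37.0417 0.047 [ 0.58154182 -0.26429432  0.04752242] [-1.58 -0.16  3.4 ]
[-1.53  0.62  2.76]
```

View pics/p6.png

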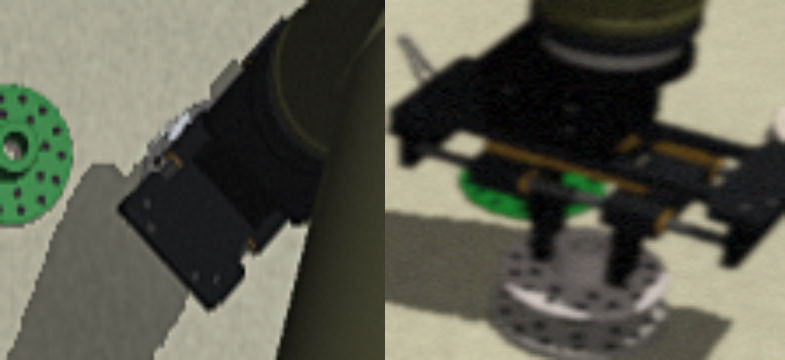

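It touches at the expected height and sits flat, with the tray over the collar at right half (580,265). Release, then on to the lid.

Run:
```python
from h import *
t=manip.get_t;P=manip.get_tcp_pos;F=lambda:np.round(manip.get_force(),2);G=manip.get_gripper_width
x,y=.5813,-.2642
eoat.gripper_open()
manip.move_straight([x,y,.22],rate=.3);print(t())
x,y=.6032,.2672
manip.reach([x,y,.22],quat(np.radians(45)));manip.pause(.2);print(t(),P(),F())
d=vision.get_image("top");s=vision.get_image("side")
cv2.imwrite("pics/p7.png",np.hstack([cv2.resize(d["frame"][100:190,310:420],None,fx=3.5,fy=4),cv2.resize(s["frame"][200:320,280:380],None,fx=4,fy=3)])[:,:,::-1][:,:790])
cv2.imwrite("pics/p7b.png",np.hstack([cv2.resize(d["frame"][70:190,70:200],None,fx=3,fy=4),cv2.resize(s["frame"][80:200,220:350],None,fx=3,fy=4)])[:,:,::-1])
```

```text
39.1083
41.2333 [0.60368972 0.2660343  0.21997313] [ 0.85 -0.91  0.06]
```

View pics/p7.png

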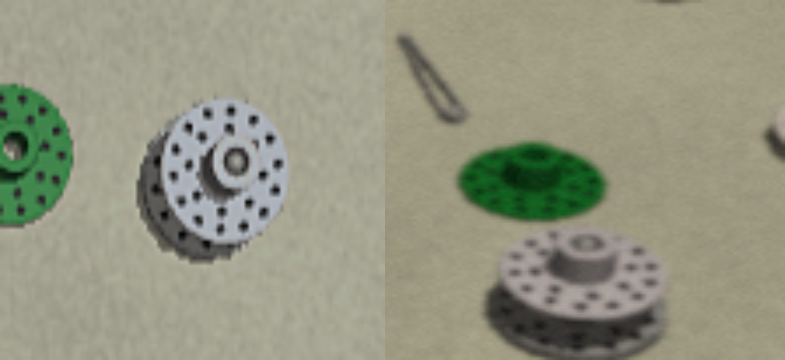

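View pics/p7b.png

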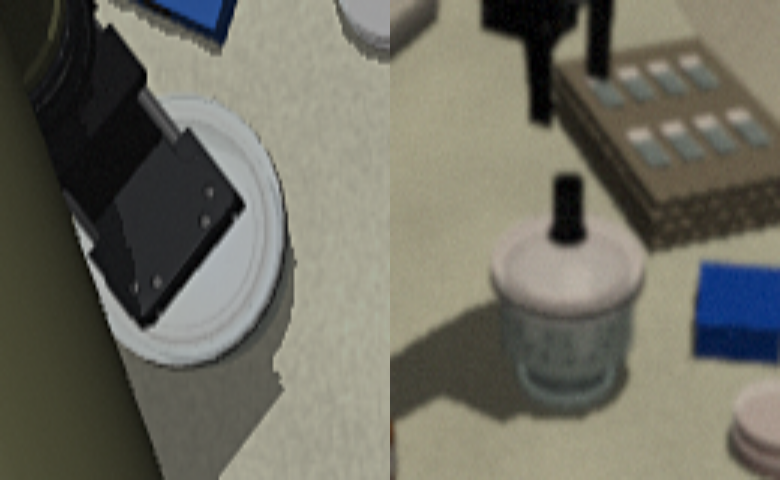

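The tray is home, and the rod tip shows in the hub's bore at left half (237,160). The open fingers straddle the knob, at right half (568,205). I'll grip the knob.

Run:
```python
from h import *
t=manip.get_t;P=manip.get_tcp_pos;F=lambda:np.round(manip.get_force(),2);G=manip.get_gripper_width
x,y=.6032,.2672
manip.move_straight([x,y,.15],rate=.12);print(t(),P(),F())
manip.move_straight([x,y,.123],rate=.06);print(t(),P(),F())
eoat.gripper_close();manip.pause(.1);print(t(),G(),P(),F(),np.round(manip.get_torque(),2))
d=vision.get_image("top");s=vision.get_image("side")
cv2.imwrite("pics/p8.png",np.hstack([cv2.resize(d["frame"][70:190,70:200],None,fx=3,fy=4),cv2.resize(s["frame"][80:200,220:350],None,fx=3,fy=4)])[:,:,::-1])
```

```text
42.0667 [0.60363918 0.26747591 0.15071376] [-0.84 -0.4   0.65]
42.6667 [0.60307539 0.26718923 0.12269757] [-0.25  0.87  0.38]
43.7417 0.02901759358635769 [0.60462095 0.26885426 0.12352257] [ 4.72  3.18 -1.74] [ 0.69 -0.9  -0.07]
```

View pics/p8.png

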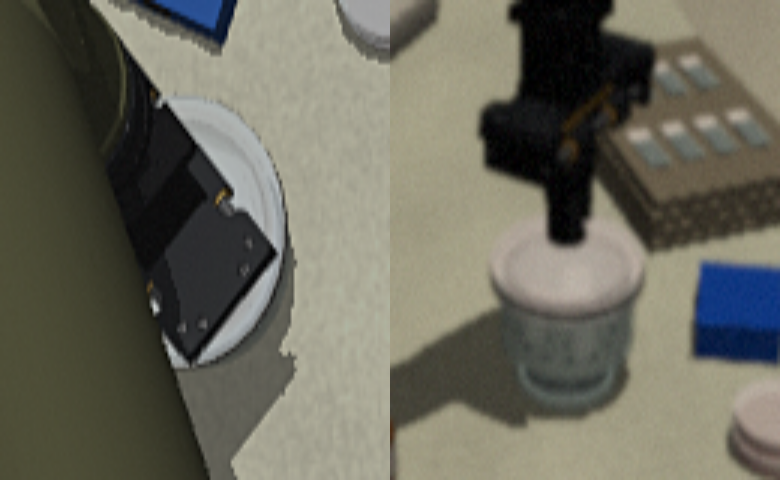

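The knob is held at right half (567,205). It sat about 2 mm off along the jaws, so I'll centre the command on it and pull slowly.

Run:
```python
from h import *
t=manip.get_t;P=manip.get_tcp_pos;F=lambda:np.round(manip.get_force(),2);G=manip.get_gripper_width
x,y=.6046,.2688
manip.move_straight([x,y,.1235],rate=.02);print(t(),P(),F())
for z in(.1255,.1275,.1295,.1315,.1345,.1385):
    manip.move_straight([x,y,z],rate=.01 if z<.131 else .02);print(round(t(),2),z,P().round(4),F(),round(G(),4))
manip.pause(.3);print(t(),P(),F(),manip.get_joint_vel().round(3).tolist())
d=vision.get_image("top");s=vision.get_image("side")
cv2.imwrite("pics/p9.png",np.hstack([cv2.resize(d["frame"][70:190,70:200],None,fx=3,fy=4),cv2.resize(s["frame"][80:200,220:350],None,fx=3,fy=4)])[:,:,::-1])
cv2.imwrite("pics/p9b.png",s["frame"][:,:,::-1])
```

```text
44.1 [0.60476944 0.26902198 0.12319766] [ 2.84  1.88 -2.01]
44.45 0.1255 [0.6042 0.2689 0.1241] [  4.2    3.01 -13.37] 0.0293
44.8 0.1275 [0.6049 0.2689 0.1285] [ 2.43  2.87 -3.65] 0.0291
45.15 0.1295 [0.6047 0.2684 0.1305] [ 1.24  0.97 -2.65] 0.0293
45.4 0.1315 [0.6043 0.2683 0.1314] [ 0.03 -0.01 -4.48] 0.0293
45.7 0.1345 [0.6046 0.2688 0.1346] [-0.26 -0.34 -4.03] 0.0292
46.05 0.1385 [0.6047 0.2689 0.1388] [-0.92 -0.11 -3.62] 0.0293
46.35 [0.60452218 0.26878452 0.13839553] [ 0.77 -0.11 -4.96] [0.002, -0.0, -0.0, -0.002, 0.0, 0.0, 0.001]
```

View pics/p9.png

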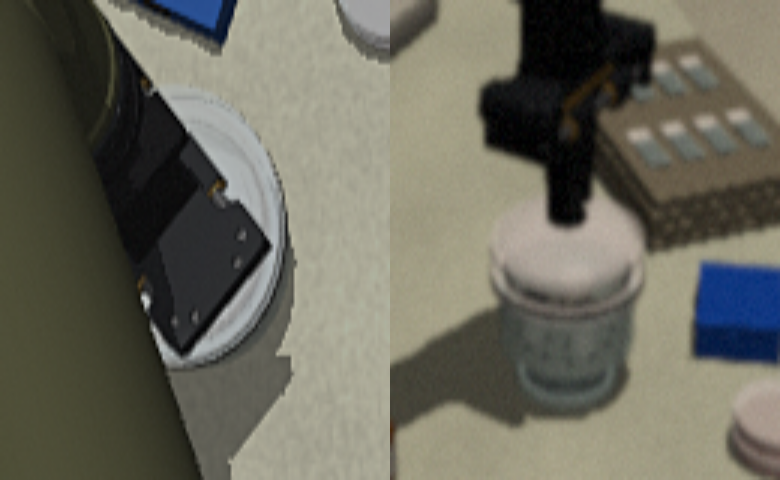

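View pics/p9b.png

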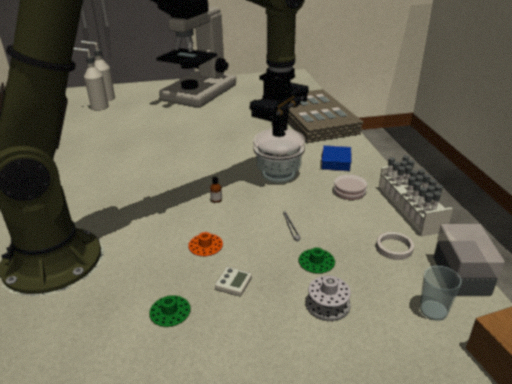

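The lid is free and level. The pull peaked near 13 N and is now about the lid's weight, and the lid is raised about 15 mm with the carrier stack intact. Handing in.

Run:
```python
from h import *
print(manip.get_t(),manip.get_tcp_pos(),manip.get_force());order.hand_in()
```

```text
46.45 [0.60455698 0.26879023 0.13841709] [-0.4810389   0.26229146 -4.19480616]
the job is handed in; nothing more can be done
```

I finished all three steps and handed the job in at 46.5 s of the 67 s allowed. No verdict was reported.

- **Collar and tray:** I centred the rod, collar and hub by pinching each one twice, about 90° apart. The collar and then the tray went onto the rod without sideways contact and touched down at the expected heights. After release, the pictures showed both sitting flat, with the rod tip visible in the hub's bore.
- **Lid:** I pulled it up slowly by the knob. I read a peak of about 13 N before the seal let go, then about 4 N, near the lid's weight. The gripper held it still after rising 15 mm, and it looked level and clear of the jar in the side view.
- **Disagreement:** My camera estimate of the knob was about 2 mm off along the jaws, so I re-centred on it before pulling.
- **Not directly measured:** I took the 15 mm opening from the gripper's height, with the pictures agreeing roughly. I judged the other things on the bench only by eye, and they looked unmoved.

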